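# Clamp a turned spindle in the squeeze clamp for measuring

### The arm

A 7-joint arm with a two-finger parallel gripper is mounted at the origin on the work surface. World frame = base frame: x ahead of the robot, y to its left, z up, the work surface at z = 0. Lengths are in mm, angles in rad, forces in N, time in s.
With the tool pointing down it reaches from about 425 to 875 mm from the base axis. Payload 8.4 kg.
Tool frame: the origin (TCP) lies midway between the tips of the shut fingers; the grasp point (between the pads) lies manip.pinch_z behind it (manip.pinch_z is the distance from the TCP to the grasp point, in mm); z points along the fingers, y is the direction in which the jaws open and shut (so a half turn about z gives the same grasp; the last joint's range is limited). The gripper opens to 85 mm and grips with 20 to 120 N. Pads are 22 mm wide; open, the fingers measure 114 mm over their backs; the gripper's body (76 mm by 85 mm) begins 54 mm behind the grasp point. The pads swing forward as they close: fully open they stand 13 mm farther back than shut.
Start: joints at [1.149, 0.333, 0.04, 1.465, -0.013, 1.343, -0.059], TCP at [206.172, -616.407, 231.308] pointing down, gripper open.
Joint ranges: [-2.58, 2.58], [-0.38, 2.09], [-1.3, 1.39], [0.25, 2.4], [-1.5, 4.64], [0.08, 2.09], [-2.65, 2.65]. Speed limits (rad/s): [2.22, 2.22, 2.79, 2.79, 3.14, 3.14, 3.14].

### API

Orientations are given as a unit quaternion [w, x, y, z].
In Python, from rig import manip, optics gives the robot as it stands.
- The arm moves only by the tool step_arm, never from a script. Its argument "commands" is a list of rows, each an object with "offset": the shift along the tool's x, y, z in m, a list of three; "rotation": the turn, a rotation vector about the tool's x, y, z in rad, a list of three. In form: [{"offset": [dx, dy, dz], "rotation": [ax, ay, az]}, ...]. A call has 1 to 20 rows; each row shifts and turns the commanded pose from where the row before left it, along the tool's axes as they then stand; what a row does not reach is not made up. A row lasts 1/10 s, in which the tool goes at most 50 mm and 8.59 degrees, less where a joint would pass 70% of its speed; a pose out of reach is approached as far as the arm can. A call with a gripper value outside its range is refused whole. "claw" is the opening in per cent of the stroke, from 0 (shut) to 100 (fully open), set as the call begins (left out, the last holds). The fingers move at their own pace and stop on an object; "grip_force" is the grip in N (left out, the last holds). Time passes only in rows, so rows that do not move let the fingers close. It gives the time, the measured TCP pose, the force and the opening at its end, in the units of the state.
- manip.sense(): the state, without advancing time (a new reading comes with each control period).
- optics.grab_frame(name): name is "scene" or "top" or "wrist"; returns a dict with "pixels" (384x512x3 uint8, blue, green, red), "mtx" (3x3 intrinsics, pixels), "k1" (the pictures are not rectified: a ray, as slopes to the right and down, at radius r is drawn at 1 + k1 r^2 times it, then the intrinsics apply), "camera_from_world" (4x4, takes a point from world to camera coordinates). Camera axes: x right, y down, z forward; pixel columns grow to the right and rows downward; lengths in mm; the calibration is good to about 2 mm. A picture is of the moment at which its call begins. There is no depth.
- manip.sign_off(): hands the job in, once; it reports no verdict.
The state is a dict: "time_s": time; "joint_positions": joint angles; "joint_velocities": joint speeds; "joint_efforts": joint torques, N m; "eef_pos": TCP position; "tool_rot": TCP orientation; "ft_force": force on the tool from outside, world axes, zero at the start; "ft_torque": the same for the moment, N m; "finger_gap": finger opening in mm.
Only numpy, scipy, OpenCV 4.12 (cv2) and the standard library are available. Lean on these libraries where they do the work, as an engineer would, in place of code of your own. Each camera call takes 0.05 s, during which the arm holds its last target. There are 200 camera calls.

### The job

Stand the stepped steel spindle in the clamp's bore, thin spigot down, until its flange sits fully down on the plate. Then squeeze the clamp's two handles together until their resistance peaks and gives way and they snap over and stay shut on the spindle by themselves. Stop squeezing as soon as they give: the spindle's ground surface is marked if it is pushed down hard or the closed handles are squeezed further, and the other things on the bench must be left where they are.

Things in the scene. Friction and masses are not known exactly. Their poses are not given: they have to be found in the camera images.
- spindle_center (a point): Middle (half-way up, on the axis) of the loose steel spindle, 92 mm tall, 0.2 kg, z along its axis, head up. From below: spigot d 20 x 16 mm (chamfered), flange d 30 x 6, body d 26 x 36, head d 18 x 34 (head's middle 29 mm above this point, flange's underside 30 mm below it). Starts upright and loose in the black holder plate.
- holder: Fixed black plastic holder plate 70 x 70 x 18 mm with a 24 mm through hole in which the spindle starts; origin at the centre of its underside, on the bench.
- nest: Aluminium top plate of the clamp, 115 x 70 x 18 mm, its top 35 mm above the bench, with the bore; origin: on the bore's axis at its underside. The spindle's flange rests on it. Plate, jaws and handles form one head that turns easily, up to 0.2 rad either way, about the bore's axis, so the handles centre themselves between two fingers.
- nest_hole0 (a point): Centre of the bore's mouth on the plate's top: d 23 mm, 18 mm deep, chamfered 2 mm, vertical. Frame: x from the grip posts to the hinge pins, y from right handle to left, z up. Open jaws stand 17 mm to either side in y, 45 to 60 mm above the bench; the handles outside them reach 37 mm out in y and 60 mm high; hinge pins at x +45 mm, 65 mm high.
- jaw_l: Left (+y of the bore's frame) steel jaw pad 20 x 7 x 14 mm on the left handle, origin at its middle, rocking a few degrees; pinches the spindle's body.
- jaw_r: Right (-y) jaw pad, likewise.
- post_l (a point): Middle of the left handle's upright black grip post, d 12 mm, 50 to 92 mm above the bench (this point at 78); the handle's bar below lies under 60 mm, no wider. About 85 mm from the bore's axis (to -x), 130 mm from its hinge pin. Width over both posts 54 to 66 mm when open; each grip's angle on its handle varies, so the width at which the clamp snaps differs by several mm.
- post_r (a point): The same on the right handle.
- handle_l (a joint): Angle of the left handle (rad): 0 open, grows as it closes. Both are geared to close equally. The squeeze needed climbs to some 9 N per post, then falls to nothing; past that they close by themselves until the jaws pinch the spindle at about 0.11 and stay shut. Let go earlier, they spring open. Over about 4 N on the posts once shut marks the spindle.
- handle_r (a joint): Angle of the right handle, likewise.
- ring_gauge_center (a point): Bystander: middle of a loose steel ring 64 mm outside diameter, 22 mm high.
- ref_ball_center (a point): Bystander: middle of a loose white reference ball on a dark steel foot, 66 mm high, foot 52 mm diameter.
- gauge_case_center (a point): Bystander: middle of a loose closed wooden case 90 x 140 x 35 mm.
Things that resemble listed ones, but are neither listed nor needed, are in the scene too. Leave any pink look-alike of the part that bears spindle_center alone. What is shaped like the part that bears nest but green is not meant.

How it is judged (in metres and radians):
On the way, in this order (a step that is already met when the one before it is completed fails the run):
1. the spindle stands in the bore, flange down on the plate, with the handles still open (z of spindle_center in the frame of nest_hole0 below 0.032 m and horizontal distance between spindle_center and nest_hole0 below 0.004 m and angle between spindle_center's own z axis and vertical below 0.06 rad and value of joint handle_l below 0.03 rad), for 0.2 s.
2. the handles have snapped over and the jaws pinch the spindle (value of joint each of handle_l, handle_r above 0.095 rad and contact force between spindle and jaw_l above 3 N and contact force between spindle and jaw_r above 3 N), for 0.2 s.
At the end, for the whole second after the job is handed in: The spindle stands in the bore, upright within 0.06 rad and within 4 mm of its axis, its flange within 2 mm of the plate; both handles are snapped shut (beyond 0.095 rad) and each jaw pinches it with more than 3 N; nothing moves (all of step 2 and z of spindle_center in the frame of nest_hole0 below 0.032 m and horizontal distance between spindle_center and nest_hole0 below 0.004 m and angle between spindle_center's own z axis and vertical below 0.06 rad and linear speed of jaw_l below 0.02 m/s); the robot touches nothing.
It fails at once if a jaw pressed the spindle with more than 28 N (squeezed on after the handles gave) (contact force between spindle and jaw_l above 28 N or contact force between spindle and jaw_r above 28 N).
It fails at once if the spindle was pushed against the clamp's plate with more than 35 N while the handles were open (contact force between spindle and nest above 35 N and value of joint handle_l below 0.03 rad).
It fails at once if a bystander was moved by more than 15 mm (distance of any of ring_gauge_center, ref_ball_center, gauge_case_center from where it was at the start of the episode above 0.015 m).
It also fails if it takes over 67 s, if anything falls off the work surface, if the arm or the gripper's body presses on something with over 40 N, if the wrist force passes 120 N, or if a joint passes its speed limit or range.

## Working session

There is one attempt and no reset: what is moved stays moved. The work goes in short steps, Python scripts to look and compute and a tool call to move; the robot and the scene stay as the last step left them, time stands still between calls to the robot, and variables do not carry over. Pictures are saved under pics/ and viewed, about 8 in all and at most 12, crops included, and the job is handed in when it is done.

Besides the shell and the picture viewer there is one more tool, called after "Emit:" by a JSON object that holds its "method" and its "body", one argument or row to a line. step_arm: Moves the arm, as the interface text tells. Its arguments: {"type":"object","properties":{"commands":{"type":"array","items":{"type":"object","properties":{"offset":{"type":"array","items":{"type":"number"}},"rotation":{"type":"array","items":{"type":"number"}}}}},"claw":{"type":"number"},"grip_force":{"type":"number"}},"required":["commands"]}

```bash
mkdir -p pics; ls; cat > h.py <<'E'
import numpy as np, cv2
from rig import manip, optics
def cast(f,u,v,z):
    K=f["mtx"];d=np.array([(u-K[0][2])/K[0][0],(v-K[1][2])/K[1][1]]);s=d.copy()
    for _ in range(20): s=d/(1+f["k1"]*(s@s))
    T=np.array(f["camera_from_world"]);R=T[:3,:3];c=-R.T@T[:3,3];r=R.T@np.array([s[0],s[1],1])
    return c+r*(z-c[2])/r[2]
def proj(f,p):
    T=np.array(f["camera_from_world"]);q=T[:3,:3]@np.array(p)+T[:3,3];s=q[:2]/q[2];s=s*(1+f["k1"]*(s@s))
    K=np.array(f["mtx"]);return K[:2,:2]@s+K[:2,2]
E
python3 - <<'E'
from h import *
s=manip.sense();print(s,manip.pinch_z)
for n in ("top","scene"):
    f=optics.grab_frame(n);p=f["pixels"];np.save(n+".npy",f,allow_pickle=True)
    cv2.imwrite(f"pics/{n}0.png",cv2.resize(p,(800,600),interpolation=cv2.INTER_CUBIC));T=np.array(f["camera_from_world"]);print(n,-T[:3,:3].T@T[:3,3],f["mtx"],f["k1"])
E
```

```text
pics
{'time_s': 0.0, 'joint_positions': array([ 1.1488033 ,  0.33392695,  0.03982879,  1.46629525, -0.01342328,
        1.34328024, -0.05851896]), 'joint_velocities': array([-0.00110395,  0.0006135 , -0.00014754, -0.00056649, -0.00013935,
        0.00021762,  0.00070226]), 'joint_efforts': array([ 3.17552167e-04, -6.58567929e+01,  1.36526842e+00, -4.05549788e+01,
        1.66663178e-02,  1.26855390e-02, -7.84848589e-05]), 'eef_pos': array([ 206.05052511, -615.98877768,  230.39851969]), 'tool_rot': array([-8.04685171e-04,  9.87003435e-01,  1.60697052e-01, -1.68952550e-04]), 'ft_force': array([-0.10661155,  0.00610129,  0.59390554]), 'ft_torque': array([ 0.00479661, -0.04016058, -0.01314671]), 'finger_gap': 85.25050769931413} 18.700000000000003
top [ 396.88242116    6.57836285 1281.05116097] [[397.76223465   0.         255.08053384]
 [  0.         397.76223465 184.90957482]
 [  0.           0.           1.        ]] -0.1321090656394013
scene [1107.07701072 -371.57802287  790.22017748] [[360.12421748   0.         253.21164307]
 [  0.         360.12421748 193.63558713]
 [  0.           0.           1.        ]] -0.10536399351281797
```

View pics/top0.png

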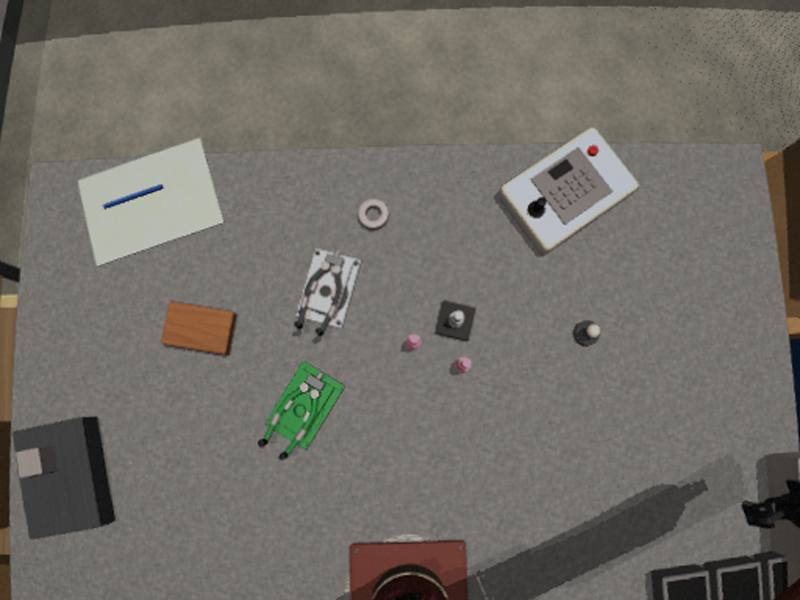

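View pics/scene0.png

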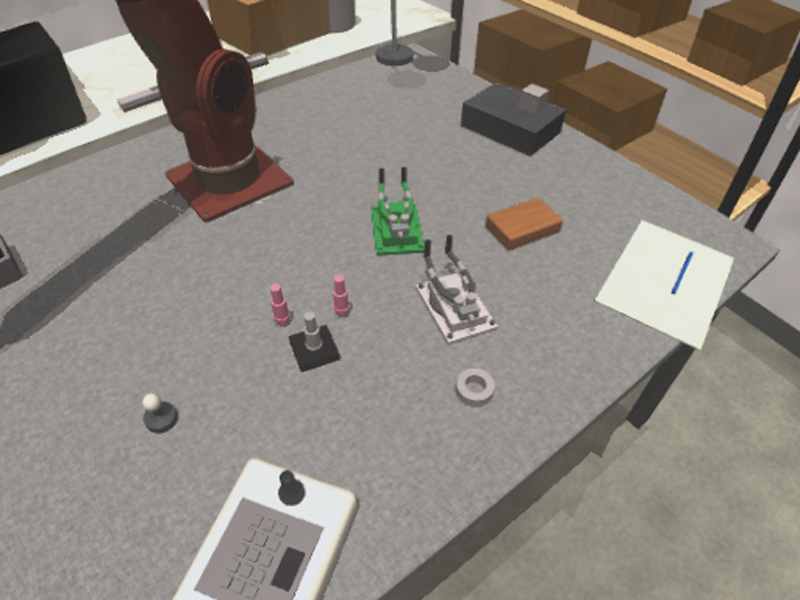

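The top view shows the clamp's bore at about (326,291) and its posts at (299,325) and (320,331). The spindle in its holder is at (456,319), the pink look-alikes are at (413,342) and (462,366), and the green decoy is at (300,410). The scene view agrees: spindle at (312,330), clamp at (457,305).

```bash
python3 - <<'E'
from h import *
f=np.load("top.npy",allow_pickle=True).item();g=np.load("scene.npy",allow_pickle=True).item()
k=.64
for n,u,v,z in [("bore",326,291,35),("postl",299,325,92),("postr",320,331,92),("headtop",456.5,315,94),("pink1",413,340,80),("pink2",463,363,80),("ring",373,214,22),("ball",593,331,60),("case",199,328,35)]:
    P=cast(f,u*k,v*k,z);print(n,P.round(1),proj(g,P).round(0)/k)
p=f["pixels"];hsv=cv2.cvtColor(p,cv2.COLOR_BGR2HSV)
# holder: dark pixels near
m=(hsv[...,2]<60).astype(np.uint8);m[:, :270]=0;m[:,312:]=0;m[:188]=0;m[222:]=0
c=max(cv2.findContours(m,0,2)[0],key=cv2.contourArea);r=cv2.minAreaRect(c);b=cv2.boxPoints(r)
B=np.array([cast(f,*q,18) for q in b]);print(r,B.round(1),B.mean(0),np.linalg.norm(B-np.roll(B,1,0),axis=1))
cr=np.hstack([cv2.resize(p[155:220,180:245],(400,400),interpolation=2),cv2.resize(p[180:230,265:315],(400,400),interpolation=2)])
cv2.imwrite("pics/c1.png",cr)
E
```

```text
bore [621.1 151.9  35. ] [451.5625 292.1875]
postl [545.7 198.2  92. ] [445.3125 235.9375]
postr [532.9 157.5  92. ] [425.     242.1875]
headtop [ 556.2 -106.3   94. ] [310.9375 314.0625]
pink1 [511.7 -21.2  80. ] [339.0625 281.25  ]
pink2 [ 464.3 -116.2   80. ] [278.125 290.625]
ring [785.5  53.   22. ] [473.4375 382.8125]
ball [ 519.9 -382.    60. ] [150.    396.875]
case [551.8 414.1  35. ] [521.875  217.1875]
((290.7529602050781, 205.11175537109375), (21.259185791015625, 21.367652893066406), 12.528807640075684) [[ 530.3  -66.9   18. ]
 [ 597.2  -84.4   18. ]
 [ 580.2 -150.6   18. ]
 [ 513.5 -132.5   18. ]] [ 555.30872463 -108.59155459   18.        ] [67.71367566 69.12902117 68.31834552 69.07734172]
```

View pics/c1.png

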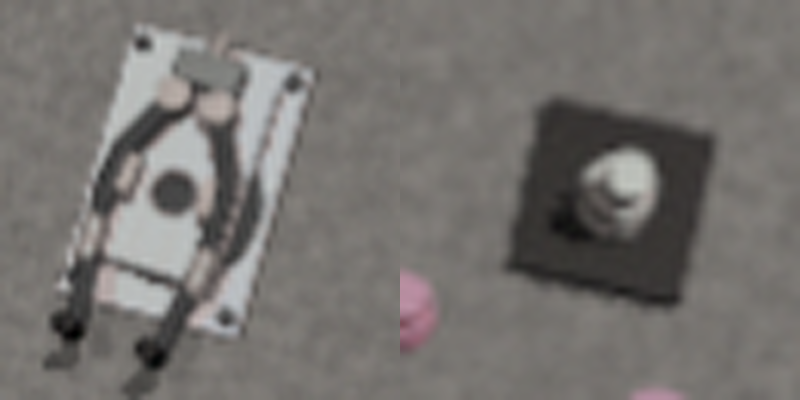

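The crop shows the bore at crop (174,192), the hinge pins at (172,95) and (218,105), the post tops at about (68,320) and (150,348), and the spindle upright in its holder. The measured heights agree across both views.

Emit:
{"method": "step_arm", "body": {
  "commands": [
    {"offset": [0.0308, -0.0232, 0]},
    {"offset": [0.0308, -0.0232, 0]},
    {"offset": [0.0308, -0.0232, 0]},
    {"offset": [0.0308, -0.0232, 0]},
    {"offset": [0.0308, -0.0232, 0]},
    {"offset": [0.0308, -0.0232, 0]},
    {"offset": [0.0308, -0.0232, 0]},
    {"offset": [0.0308, -0.0232, 0]},
    {"offset": [0.0308, -0.0232, 0]},
    {"offset": [0.0308, -0.0232, 0]},
    {"offset": [0.0308, -0.0232, 0]},
    {"offset": [0.0308, -0.0232, 0]},
    {"offset": [0.0308, -0.0232, 0]},
    {"offset": [0.0308, -0.0232, 0]},
    {"offset": [0.0308, -0.0232, 0]},
    {"offset": [0.0308, -0.0232, 0]},
    {"offset": [0, 0, 0]}
  ],
  "claw": 100
}}

```text
validation failed for argument at $.co...
```

```bash
python3 - <<'E'
from h import *
f=np.load("top.npy",allow_pickle=True).item();w=optics.grab_frame("wrist");np.save("w1.npy",w,allow_pickle=True)
cv2.imwrite("pics/w1.png",w["pixels"])
q=lambda a,b:(180+a*65/400-.5,155+b*65/400-.5)
for n,a,b,z in [("bore",174,192,35),("pinl",172,95,65),("pinr",218,105,65),("postl",68,320,92),("postr",150,348,92),("c1",137,25,35),("c2",312,72,35),("c3",245,335,35)]:
    print(n,cast(f,*q(a,b),z).round(1))
s=manip.sense();print(s["eef_pos"],s["tool_rot"],s["time_s"]);T=np.array(w["camera_from_world"]);print(T.round(3))
for P in ([556,-107,94],[556,-107,60]):print(proj(w,P))
E
```

```text
bore [623.  154.6  35. ]
pinl [667.8 151.7  65. ]
pinr [661.8 128.3  65. ]
postl [550.3 200.6  92. ]
postr [535.4 160.3  92. ]
c1 [712.6 173.5  35. ]
c2 [684.5  81.9  35. ]
c3 [547.4 118.7  35. ]
[ 206.10280505 -616.09360273  230.62712816] [-6.13442721e-04  9.87001794e-01  1.60708026e-01 -1.11857231e-04] 0.15
[[ 3.18000e-01 -9.48000e-01 -2.00000e-03 -6.49559e+02]
 [-9.05000e-01 -3.04000e-01  2.98000e-01 -3.94770e+01]
 [-2.83000e-01 -9.30000e-02 -9.55000e-01  3.79309e+02]
 [ 0.00000e+00  0.00000e+00  0.00000e+00  1.00000e+00]]
[-382.45678347 -631.93631669]
[-289.54197576 -526.34789879]
```

View pics/w1.png

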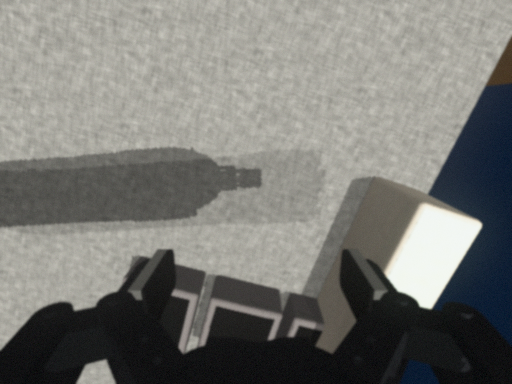

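Emit:
{"method": "step_arm", "body": {
  "commands": [
    {"offset": [0.0308, -0.0232, 0.0], "rotation": [0.0, 0.0, 0.0]},
    {"offset": [0.0308, -0.0232, 0.0], "rotation": [0.0, 0.0, 0.0]},
    {"offset": [0.0308, -0.0232, 0.0], "rotation": [0.0, 0.0, 0.0]},
    {"offset": [0.0308, -0.0232, 0.0], "rotation": [0.0, 0.0, 0.0]},
    {"offset": [0.0308, -0.0232, 0.0], "rotation": [0.0, 0.0, 0.0]},
    {"offset": [0.0308, -0.0232, 0.0], "rotation": [0.0, 0.0, 0.0]},
    {"offset": [0.0308, -0.0232, 0.0], "rotation": [0.0, 0.0, 0.0]},
    {"offset": [0.0308, -0.0232, 0.0], "rotation": [0.0, 0.0, 0.0]},
    {"offset": [0.0308, -0.0232, 0.0], "rotation": [0.0, 0.0, 0.0]},
    {"offset": [0.0308, -0.0232, 0.0], "rotation": [0.0, 0.0, 0.0]},
    {"offset": [0.0308, -0.0232, 0.0], "rotation": [0.0, 0.0, 0.0]},
    {"offset": [0.0308, -0.0232, 0.0], "rotation": [0.0, 0.0, 0.126]},
    {"offset": [0.0337, -0.0187, 0.0], "rotation": [0.0, 0.0, 0.126]},
    {"offset": [0.0358, -0.0144, 0.0], "rotation": [0.0, 0.0, 0.126]},
    {"offset": [0.0373, -0.0098, 0.0], "rotation": [0.0, 0.0, 0.126]},
    {"offset": [0.0382, -0.005, 0.0], "rotation": [0.0, 0.0, 0.126]},
    {"offset": [0.0, 0.0, 0.0], "rotation": [0.0, 0.0, 0.0]}
  ],
  "claw": 100
}}

```text
time_s: 1.85
eef_pos: [611.8, -186.0, 229.2]
tool_rot: [-0.001, 0.988, -0.154, -0.001]
ft_force: [-0.3, 0.4, -0.9]
finger_gap: 85.6
```

```bash
python3 - <<'E'
from h import *
w=optics.grab_frame("wrist");np.save("w1.npy",w,allow_pickle=True)
cv2.imwrite("pics/w2.png",w["pixels"])
s=manip.sense();print(s["eef_pos"],s["tool_rot"],s["time_s"]);T=np.array(w["camera_from_world"]);print(-T[:3,:3].T@T[:3,3])
for P in ([556,-107,94],[556,-107,60],[555,-108,18]):print(proj(w,P))
E
```

```text
[ 609.90518111 -186.56114278  229.62164432] [-6.37902303e-04  9.88329530e-01 -1.52326202e-01 -1.03048698e-03] 1.9
[ 684.26011289 -209.73836507  371.43008579]
[203.94056483 256.1366292 ]
[209.02524478 242.2901188 ]
[215.07102902 228.85991724]
```

View pics/w2.png

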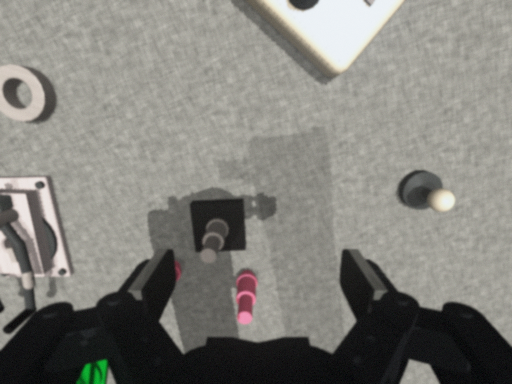

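The wrist view shows the head top at about (208,255), the flange and body down to (217,228), and the holder corners at (191,200), (244,199), (245,250) and (194,252). The calibration predicted (204,256) for the head top, so it agrees to a few mm.

```bash
python3 - <<'E'
from h import *
w=np.load("w1.npy",allow_pickle=True).item();p=w["pixels"]
print(cast(w,208,254.5,94))
hsv=cv2.cvtColor(p,cv2.COLOR_BGR2HSV);r=p[190:270,180:260].max(2)
m=(r<50).astype(np.uint8);c=max(cv2.findContours(m,0,2)[0],key=cv2.contourArea)
R=cv2.minAreaRect(c);b=cv2.boxPoints(R)+[180,190];B=np.array([cast(w,*q,18) for q in b]);print(b,B.round(1),B.mean(0),np.linalg.norm(B-np.roll(B,1,0),axis=1))
cv2.imwrite("pics/c2.png",cv2.resize(p[185:275,175:265],(600,600),interpolation=2))
g=np.load("scene.npy",allow_pickle=True).item()
print(proj(g,[556,-107,94])/.64)
E
```

```text
[ 556.5359164  -111.95794186   94.        ]
[[190.5051527  201.11339951]
 [242.39793777 198.75464249]
 [244.67834473 248.9237175 ]
 [192.78555679 251.28247452]] [[ 601.8  -90.9   18. ]
 [ 584.3 -156.8   18. ]
 [ 514.3 -136.7   18. ]
 [ 532.6  -66.8   18. ]] [ 558.2592184 -112.7963038   18.       ] [73.31125032 68.22249837 72.85766781 72.26984487]
[310.22294268 314.44326281]
```

View pics/c2.png

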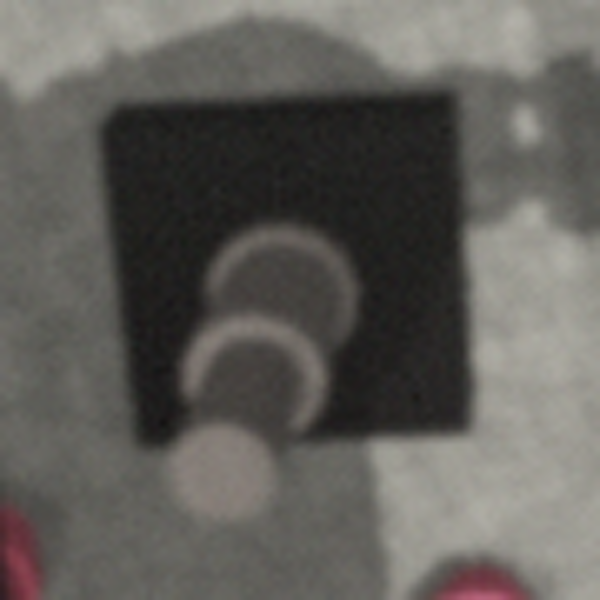

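Emit:
{"method": "step_arm", "body": {
  "commands": [
    {"offset": [-0.025, -0.019, 0.0], "rotation": [0.0, 0.0, 0.0]},
    {"offset": [-0.025, -0.019, 0.02], "rotation": [0.0, 0.0, 0.0]},
    {"offset": [-0.0245, -0.0187, 0.03], "rotation": [0.0, 0.0, 0.0]},
    {"offset": [0.0, 0.0, 0.03], "rotation": [0.0, 0.0, 0.0]},
    {"offset": [0.0, 0.0, 0.0], "rotation": [0.0, 0.0, 0.0]},
    {"offset": [0.0, 0.0, 0.0], "rotation": [0.0, 0.0, 0.0]}
  ]
}}

```text
time_s: 2.5
eef_pos: [554.5, -111.9, 152.1]
tool_rot: [0.0, 0.988, -0.153, -0.0]
ft_force: [0.6, -0.5, 0.9]
finger_gap: 85.7
```

```bash
python3 - <<'E'
from h import *
w=optics.grab_frame("wrist");np.save("w1.npy",w,allow_pickle=True)
cv2.imwrite("pics/w3.png",w["pixels"])
s=manip.sense();print(s["eef_pos"],s["tool_rot"],s["time_s"])
for P in ([556,-110,94],[556,-110,60],[556,-110,18]):print(proj(w,P))
E
```

```text
[ 555.38617407 -112.05355317  152.90558027] [ 1.63234736e-04  9.88156064e-01 -1.53450025e-01  8.10067360e-04] 2.55
[253.65875903 214.45442009]
[254.12470552 200.67530904]
[254.5544822  187.96864383]
```

View pics/w3.png

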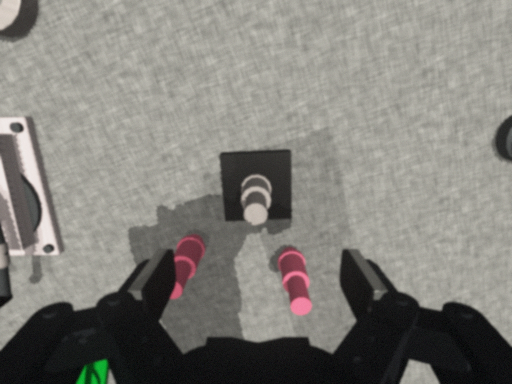

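Head top at (256,214) against a predicted (254,214), so the tool is centred over it within about 1 mm. The pinks lie outside the fingers' path. Descending.

Emit:
{"method": "step_arm", "body": {
  "commands": [
    {"offset": [0.0, 0.0, 0.03], "rotation": [0.0, 0.0, 0.0]},
    {"offset": [0.0, 0.0, 0.03], "rotation": [0.0, 0.0, 0.0]},
    {"offset": [0.0, 0.0, 0.017], "rotation": [0.0, 0.0, 0.0]},
    {"offset": [0.0, 0.0, 0.01], "rotation": [0.0, 0.0, 0.0]},
    {"offset": [0.0, 0.0, 0.0], "rotation": [0.0, 0.0, 0.0]},
    {"offset": [0.0, 0.0, 0.0], "rotation": [0.0, 0.0, 0.0]}
  ]
}}

```text
time_s: 3.15
eef_pos: [555.9, -111.4, 65.7]
tool_rot: [0.0, 0.988, -0.153, 0.001]
ft_force: [0.1, 0.1, 1.0]
finger_gap: 85.7
```

Emit:
{"method": "step_arm", "body": {
  "commands": [
    {"offset": [0.0, 0.0, 0.0], "rotation": [0.0, 0.0, 0.0]},
    {"offset": [0.0, 0.0, 0.0], "rotation": [0.0, 0.0, 0.0]},
    {"offset": [0.0, 0.0, 0.0], "rotation": [0.0, 0.0, 0.0]},
    {"offset": [0.0, 0.0, 0.0], "rotation": [0.0, 0.0, 0.0]},
    {"offset": [0.0, 0.0, 0.0], "rotation": [0.0, 0.0, 0.0]},
    {"offset": [0.0, 0.0, 0.0], "rotation": [0.0, 0.0, 0.0]},
    {"offset": [0.0, 0.0, 0.0], "rotation": [0.0, 0.0, 0.0]},
    {"offset": [0.0, 0.0, 0.0], "rotation": [0.0, 0.0, 0.0]},
    {"offset": [0.0, 0.0, 0.0], "rotation": [0.0, 0.0, 0.0]},
    {"offset": [0.0, 0.0, 0.0], "rotation": [0.0, 0.0, 0.0]}
  ],
  "claw": 0,
  "grip_force": 40
}}

```text
time_s: 4.15
eef_pos: [555.1, -110.9, 64.6]
tool_rot: [-0.0, 0.988, -0.153, 0.0]
ft_force: [-0.9, 1.2, 5.0]
finger_gap: 17.0
```

Emit:
{"method": "step_arm", "body": {
  "commands": [
    {"offset": [0.0, 0.0, -0.015], "rotation": [0.0, 0.0, 0.0]},
    {"offset": [0.0, 0.0, -0.035], "rotation": [0.0, 0.0, 0.0]},
    {"offset": [0.0, 0.0, -0.035], "rotation": [0.0, 0.0, 0.0]},
    {"offset": [0.0, 0.0, -0.025], "rotation": [0.0, 0.0, 0.0]},
    {"offset": [-0.001, -0.0188, 0.0], "rotation": [0.0, 0.0, 0.0]},
    {"offset": [-0.001, -0.035, 0.0], "rotation": [0.0, 0.0, 0.0]},
    {"offset": [-0.0015, -0.035, 0.0], "rotation": [0.0, 0.0, 0.0]},
    {"offset": [-0.0015, -0.035, 0.0], "rotation": [0.0, 0.0, 0.0]},
    {"offset": [-0.0015, -0.035, 0.0], "rotation": [0.0, 0.0, 0.0]},
    {"offset": [-0.0015, -0.035, 0.0], "rotation": [0.0, 0.0, 0.0]},
    {"offset": [-0.0013, -0.02, 0.0], "rotation": [0.0, 0.0, 0.0]},
    {"offset": [0.0, -0.015, 0.0], "rotation": [0.0, 0.0, 0.0]},
    {"offset": [0.0, 0.0, 0.0], "rotation": [0.0, 0.0, 0.0]},
    {"offset": [0.0, 0.0, 0.0], "rotation": [0.0, 0.0, 0.0]},
    {"offset": [0.0, 0.0, 0.0], "rotation": [0.0, 0.0, 0.0]}
  ]
}}

```text
time_s: 5.65
eef_pos: [615.1, 107.9, 174.3]
tool_rot: [0.001, 0.988, -0.154, -0.0]
ft_force: [-0.3, 0.3, -2.3]
finger_gap: 16.7
```

```bash
python3 - <<'E'
from h import *
w=optics.grab_frame("wrist");np.save("w1.npy",w,allow_pickle=True)
cv2.imwrite("pics/w4.png",cv2.resize(w["pixels"],(800,600),interpolation=2))
s=manip.sense();print(s["eef_pos"],s["tool_rot"],s["time_s"],s["finger_gap"],s["ft_force"])
for P in ([622,153,35],):print(proj(w,P)/.64)
t=s["eef_pos"]
for z in (29,-17,-63): print(z,proj(w,t+[0,0,z])/.64)
E
```

```text
[615.17334818 107.99509502 174.32097777] [ 4.46312559e-04  9.88053859e-01 -1.54108309e-01 -4.92949902e-05] 5.7 16.7223123083593 [ 0.14923714  0.5196703  -2.65048418]
[333.21265704 303.45051152]
29 [400.30025947 441.68098539]
-17 [400.62164826 373.9236889 ]
-63 [400.81426789 333.35201138]
```

View pics/w4.png

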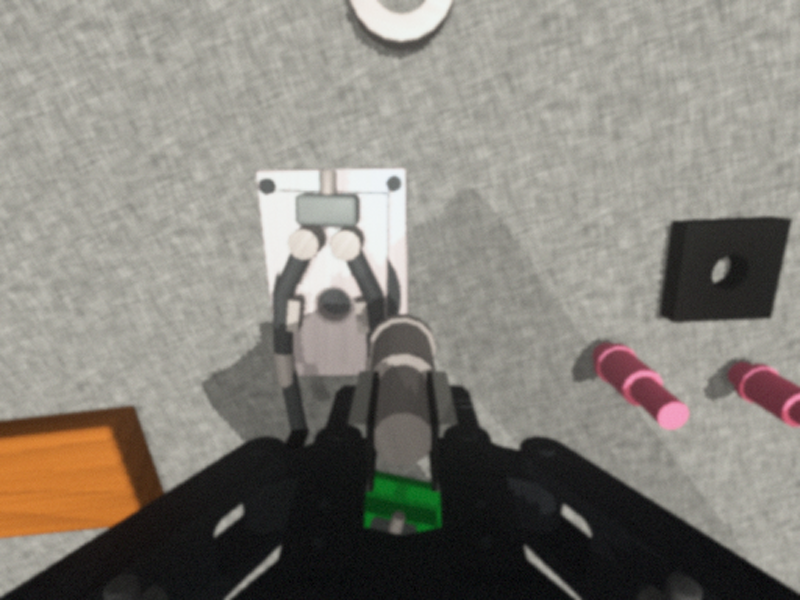

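The wrist view at 800 px shows the bore mouth at about (334,302), with (333,303) predicted. The hinge pins are at (303,243) and (346,243) and the jaws at (295,312) and (361,312). The spindle is held upright, head top at (404,436) and flange at (402,330). Both handles are open.

```bash
python3 - <<'E'
from h import *
w=np.load("w1.npy",allow_pickle=True).item();p=w["pixels"]
c=p[180:210,198:230].max(2);print(c[::2,::2])
m=(c<95).astype(np.uint8)
for k in cv2.findContours(m,0,1)[0]:
    if cv2.contourArea(k)>60: 
        e=cv2.boundingRect(k);print(e[0]+198,e[1]+180,e[2:])
for u,v in((213,193),(214,193),(213,194)):print(cast(w,u,v,35).round(1))
cv2.imwrite("pics/c3.png",cv2.resize(p[170:300,190:290],(600,780)[:2],interpolation=2)[:600])
E
```

```text
[[240 240 239 240 239 240 239 233 232 231 230 233 235 233 225 138]
 [239 239 240 239 238 238 233 224 222 226 229 231 234 233 232 192]
 [238 239 240 238 230 206 186 164 161 172 201 225 231 233 232 221]
 [237 239 237 221 176 132 109 105 101 103 122 173 223 231 233 228]
 [231 237 222 175 115  98 101 100  99  95  91 111 174 225 230 225]
 [232 234 188 125  94 103 101  99  95  92  88  91 116 186 185 147]
 [232 228 183 107  95  98  98 102  96  91  92  90  95 142 159 115]
 [233 230 181 104  92  80  79  87  82  84  85  76  87 126 168 182]
 [234 229 180 104  87  69  71  69  72  72  67  70  75 118 163 197]
 [232 220 157 105  91  85  66  69  69  71  73  74  79 121 160 194]
 [189 176 147 119  99  92  85  84  73  79  79  86 106 144 172 181]
 [166 171 159 142 122  99  95  93  92  92  91 107 133 161 170 141]
 [173 172 169 164 148 130 116 105 104 106 115 136 162 173 174 143]
 [175 171 170 172 166 154 152 141 143 143 148 157 175 174 173 156]
 [173 173 172 172 171 167 173 171 170 166 168 167 172 176 174 161]]
205 188 (19, 16)
[623.3 152.8  35. ]
[623.  151.8  35. ]
[622.3 153.2  35. ]
```

View pics/c3.png

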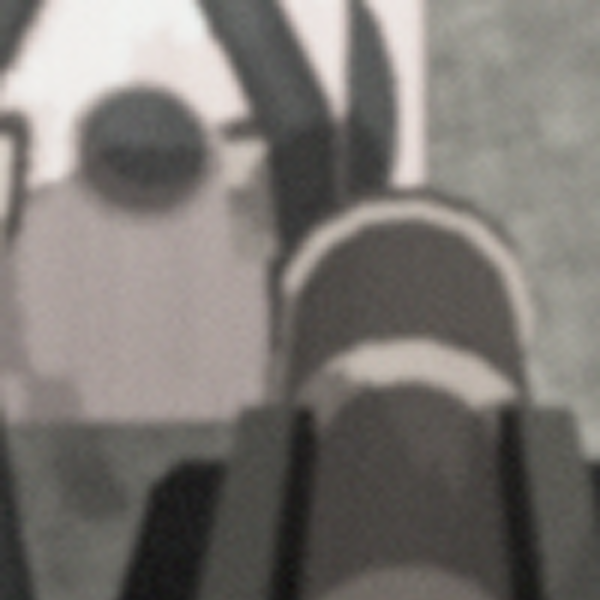

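```bash
python3 - <<'E'
from h import *
w=np.load("w1.npy",allow_pickle=True).item()
t=np.array([615.17,108.0,174.3]);a=-.308;X=np.array([np.cos(a),np.sin(a),0]);Y=np.array([np.sin(a),-np.cos(a),0])
def rim(c,r):
    q=np.array([proj(w,c+r*(np.cos(k)*X+np.sin(k)*Y)) for k in np.linspace(0,6.28,73)]);q=(q-[189.5,169.5])*6;return q.min(0).round(0),q.max(0).round(0)
print("flange top pred l,t r,b",rim(t+[0,0,-41],15)," seen l283 r530 t192")
print("shoulder pred",rim(t+[0,0,-5],13)," seen l~298 r~525 t338")
print("bore pred",rim(np.array([622.1,152.9,35]),13.5),rim(np.array([622.1,152.9,35]),11.5),"seen l77 r212 t84 b212")
d=np.array([622.1,152.9,0])-[615.17,108,0];print("delta tool",d@X,d@Y)
E
```

```text
flange top pred l,t r,b (array([273., 206.]), array([531., 446.]))  seen l283 r530 t192
shoulder pred (array([266., 348.]), array([536., 592.]))  seen l~298 r~525 t338
bore pred (array([65., 72.]), array([221., 222.])) (array([76., 83.]), array([209., 211.])) seen l77 r212 t84 b212
delta tool -7.007699334639942 -44.887938803594984
```

Emit:
{"method": "step_arm", "body": {
  "commands": [
    {"offset": [-0.0023, -0.0155, 0.0], "rotation": [0.0, 0.0, 0.0]},
    {"offset": [-0.003, -0.018, 0.0], "rotation": [0.0, 0.0, 0.0]},
    {"offset": [-0.003, -0.012, 0.0], "rotation": [0.0, 0.0, 0.0]},
    {"offset": [0.0, 0.0, 0.015], "rotation": [0.0, 0.0, 0.0]},
    {"offset": [0.0, 0.0, 0.02], "rotation": [0.0, 0.0, 0.0]},
    {"offset": [0.0, 0.0, 0.02], "rotation": [0.0, 0.0, 0.0]},
    {"offset": [0.0, 0.0, 0.015], "rotation": [0.0, 0.0, 0.0]},
    {"offset": [0.0, 0.0, 0.0], "rotation": [0.0, 0.0, 0.0]},
    {"offset": [0.0, 0.0, 0.0], "rotation": [0.0, 0.0, 0.0]}
  ]
}}

```text
time_s: 6.6
eef_pos: [621.0, 155.5, 104.2]
tool_rot: [0.0, 0.988, -0.153, -0.0]
ft_force: [0.5, -0.2, -1.6]
finger_gap: 16.5
```

Emit:
{"method": "step_arm", "body": {
  "commands": [
    {"offset": [0.0, 0.0, 0.002], "rotation": [0.0, 0.0, 0.0]},
    {"offset": [0.0, 0.0, 0.002], "rotation": [0.0, 0.0, 0.0]},
    {"offset": [0.0, 0.0, 0.002], "rotation": [0.0, 0.0, 0.0]},
    {"offset": [0.0, 0.0, 0.001], "rotation": [0.0, 0.0, 0.0]},
    {"offset": [0.0, 0.0, 0.0], "rotation": [0.0, 0.0, 0.0]}
  ]
}}

```text
time_s: 7.1
eef_pos: [621.0, 155.8, 97.3]
tool_rot: [0.0, 0.988, -0.153, -0.0]
ft_force: [0.1, -0.1, -2.2]
finger_gap: 16.5
```

```bash
python3 - <<'E'
from h import *
w=optics.grab_frame("wrist");np.save("w2.npy",w,allow_pickle=True);p=w["pixels"]
s=manip.sense();t=s["eef_pos"];print(t,s["ft_force"])
f=optics.grab_frame("scene");q=f["pixels"]
u,v=proj(f,[622,153,70]).astype(int);print(u,v)
a=cv2.resize(p[150:310,190:330],(525,600),interpolation=2);b=cv2.resize(q[v-40:v+40,u-18:u+18],(270,600),interpolation=2)
cv2.imwrite("pics/c4.png",np.hstack([a,b]))
print("bore in crop",(proj(w,[622.1,152.9,35])-[190,150])*3.75, "tcp-63",(proj(w,t-[0,0,63])-[190,150])*3.75)
E
```

```text
[621.01416133 155.8314265   97.35914431] [ 0.0224463  0.1401734 -2.9582202]
290 178
bore in crop [261.95709446 229.68560842] tcp-63 [249.90420586 237.40692829]
```

View pics/c4.png

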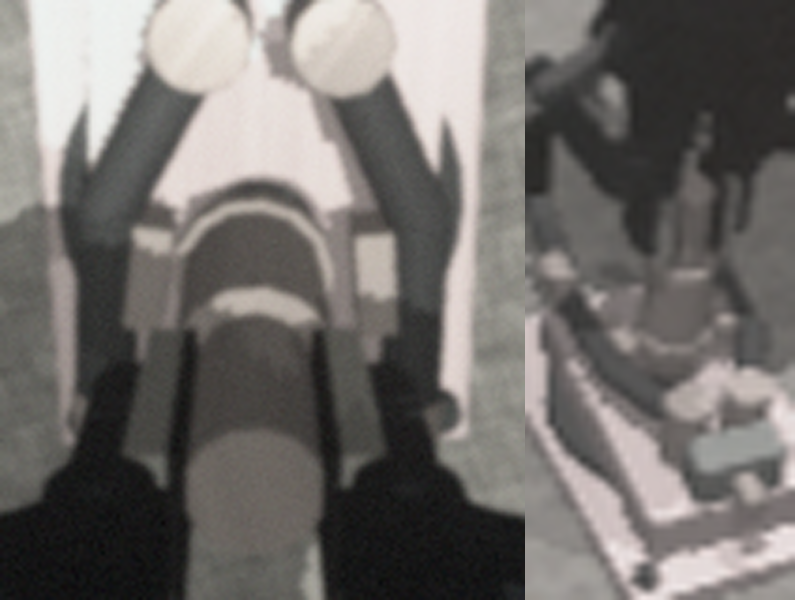

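The view shows the flange centre at column 254 and the bore axis at about 262, so the spindle is about 1.5 mm too far to the left. The spigot is just at the mouth, untouched. Correcting, then creeping down.

Emit:
{"method": "step_arm", "body": {
  "commands": [
    {"offset": [0.0005, 0.0015, 0.0], "rotation": [0.0, 0.0, 0.0]},
    {"offset": [0.0, 0.0, 0.0], "rotation": [0.0, 0.0, 0.0]},
    {"offset": [0.0, 0.0, 0.0], "rotation": [0.0, 0.0, 0.0]},
    {"offset": [0.0, 0.0, 0.0015], "rotation": [0.0, 0.0, 0.0]},
    {"offset": [0.0, 0.0, 0.0015], "rotation": [0.0, 0.0, 0.0]},
    {"offset": [0.0, 0.0, 0.0], "rotation": [0.0, 0.0, 0.0]}
  ]
}}

```text
time_s: 7.8
eef_pos: [620.9, 154.2, 94.0]
tool_rot: [0.0, 0.988, -0.153, -0.0]
ft_force: [0.5, -0.8, -1.8]
finger_gap: 16.8
```

Emit:
{"method": "step_arm", "body": {
  "commands": [
    {"offset": [0.0, 0.0, 0.0015], "rotation": [0.0, 0.0, 0.0]},
    {"offset": [0.0, 0.0, 0.0015], "rotation": [0.0, 0.0, 0.0]},
    {"offset": [0.0, 0.0, 0.0], "rotation": [0.0, 0.0, 0.0]},
    {"offset": [0.0, 0.0, 0.0], "rotation": [0.0, 0.0, 0.0]}
  ]
}}

```text
time_s: 8.2
eef_pos: [621.0, 154.2, 91.2]
tool_rot: [0.0, 0.988, -0.153, -0.0]
ft_force: [-0.2, 0.1, -2.2]
finger_gap: 16.5
```

Emit:
{"method": "step_arm", "body": {
  "commands": [
    {"offset": [0.0, 0.0, 0.002], "rotation": [0.0, 0.0, 0.0]},
    {"offset": [0.0, 0.0, 0.002], "rotation": [0.0, 0.0, 0.0]},
    {"offset": [0.0, 0.0, 0.0015], "rotation": [0.0, 0.0, 0.0]},
    {"offset": [0.0, 0.0, 0.001], "rotation": [0.0, 0.0, 0.0]},
    {"offset": [0.0, 0.0, 0.0], "rotation": [0.0, 0.0, 0.0]},
    {"offset": [0.0, 0.0, 0.0], "rotation": [0.0, 0.0, 0.0]}
  ]
}}

```text
time_s: 8.8
eef_pos: [621.1, 154.2, 84.8]
tool_rot: [-0.0, 0.988, -0.153, 0.0]
ft_force: [0.1, -0.4, -2.3]
finger_gap: 16.8
```

Emit:
{"method": "step_arm", "body": {
  "commands": [
    {"offset": [0.0, 0.0, 0.001], "rotation": [0.0, 0.0, 0.0]},
    {"offset": [0.0, 0.0, 0.0], "rotation": [0.0, 0.0, 0.0]},
    {"offset": [0.0, 0.0, 0.0], "rotation": [0.0, 0.0, 0.0]}
  ]
}}

```text
time_s: 9.1
eef_pos: [621.1, 154.2, 83.8]
tool_rot: [-0.0, 0.988, -0.153, -0.0]
ft_force: [0.3, 0.1, -2.6]
finger_gap: 16.6
```

Emit:
{"method": "step_arm", "body": {
  "commands": [
    {"offset": [0.0, 0.0, 0.001], "rotation": [0.0, 0.0, 0.0]},
    {"offset": [0.0, 0.0, 0.0], "rotation": [0.0, 0.0, 0.0]},
    {"offset": [0.0, 0.0, 0.0], "rotation": [0.0, 0.0, 0.0]}
  ]
}}

```text
time_s: 9.4
eef_pos: [621.0, 154.2, 82.8]
tool_rot: [-0.0, 0.988, -0.153, -0.0]
ft_force: [-0.9, -0.4, -3.5]
finger_gap: 16.8
```

Emit:
{"method": "step_arm", "body": {
  "commands": [
    {"offset": [0.0, 0.0, 0.0005], "rotation": [0.0, 0.0, 0.0]},
    {"offset": [0.0, 0.0, 0.0], "rotation": [0.0, 0.0, 0.0]},
    {"offset": [0.0, 0.0, 0.0], "rotation": [0.0, 0.0, 0.0]}
  ]
}}

```text
time_s: 9.7
eef_pos: [621.0, 154.2, 82.3]
tool_rot: [0.0, 0.988, -0.153, -0.0]
ft_force: [-0.1, 0.3, -2.1]
finger_gap: 16.8
```

Emit:
{"method": "step_arm", "body": {
  "commands": [
    {"offset": [0.0, 0.0, 0.0005], "rotation": [0.0, 0.0, 0.0]},
    {"offset": [0.0, 0.0, 0.0], "rotation": [0.0, 0.0, 0.0]},
    {"offset": [0.0, 0.0, 0.0], "rotation": [0.0, 0.0, 0.0]}
  ]
}}

```text
time_s: 10.0
eef_pos: [621.1, 154.2, 81.8]
tool_rot: [-0.0, 0.988, -0.153, -0.0]
ft_force: [-0.1, 0.5, -1.6]
finger_gap: 16.9
```

Emit:
{"method": "step_arm", "body": {
  "commands": [
    {"offset": [0.0, 0.0, 0.0005], "rotation": [0.0, 0.0, 0.0]},
    {"offset": [0.0, 0.0, 0.0], "rotation": [0.0, 0.0, 0.0]},
    {"offset": [0.0, 0.0, 0.0], "rotation": [0.0, 0.0, 0.0]}
  ]
}}

```text
time_s: 10.3
eef_pos: [621.2, 154.2, 81.6]
tool_rot: [-0.0, 0.988, -0.153, 0.0]
ft_force: [-0.4, 0.1, 2.1]
finger_gap: 16.7
```

Emit:
{"method": "step_arm", "body": {
  "commands": [
    {"offset": [0.0, 0.0, 0.0], "rotation": [0.0, 0.0, 0.0]},
    {"offset": [0.0, 0.0, 0.0], "rotation": [0.0, 0.0, 0.0]}
  ]
}}

```text
time_s: 10.5
eef_pos: [621.2, 154.3, 81.6]
tool_rot: [-0.0, 0.988, -0.153, 0.0]
ft_force: [-1.2, 0.5, 2.4]
finger_gap: 17.0
```

Contact came at TCP 81.6, where seating was expected. Releasing and lifting.

Emit:
{"method": "step_arm", "body": {
  "commands": [
    {"offset": [0.0, 0.0, 0.0], "rotation": [0.0, 0.0, 0.0]},
    {"offset": [0.0, 0.0, 0.0], "rotation": [0.0, 0.0, 0.0]},
    {"offset": [0.0, 0.0, 0.0], "rotation": [0.0, 0.0, 0.0]},
    {"offset": [0.0, 0.0, 0.0], "rotation": [0.0, 0.0, 0.0]},
    {"offset": [0.0, 0.0, 0.0], "rotation": [0.0, 0.0, 0.0]},
    {"offset": [0.0, 0.0, 0.0], "rotation": [0.0, 0.0, 0.0]}
  ],
  "claw": 100
}}

```text
time_s: 11.1
eef_pos: [621.1, 154.2, 81.3]
tool_rot: [-0.0, 0.988, -0.153, -0.0]
ft_force: [0.3, 0.1, -0.3]
finger_gap: 85.2
```

Emit:
{"method": "step_arm", "body": {
  "commands": [
    {"offset": [0.0, 0.0, -0.015], "rotation": [0.0, 0.0, 0.0]},
    {"offset": [0.0, 0.0, -0.03], "rotation": [0.0, 0.0, 0.0]},
    {"offset": [0.0, 0.0, -0.03], "rotation": [0.0, 0.0, 0.0]},
    {"offset": [-0.02, 0.0, -0.03], "rotation": [0.0, 0.0, 0.0]},
    {"offset": [-0.035, 0.0, -0.01], "rotation": [0.0, 0.0, 0.0]},
    {"offset": [-0.03, 0.0, 0.0], "rotation": [0.0, 0.0, 0.0]},
    {"offset": [0.0, 0.0, 0.0], "rotation": [0.0, 0.0, 0.0]},
    {"offset": [0.0, 0.0, 0.0], "rotation": [0.0, 0.0, 0.0]},
    {"offset": [0.0, 0.0, 0.0], "rotation": [0.0, 0.0, 0.0]}
  ]
}}

```text
time_s: 12.0
eef_pos: [540.9, 179.3, 196.8]
tool_rot: [-0.0, 0.988, -0.153, 0.0]
ft_force: [0.9, -0.6, -1.1]
finger_gap: 85.2
```

```bash
python3 - <<'E'
from h import *
w=optics.grab_frame("wrist");np.save("w3.npy",w,allow_pickle=True);p=w["pixels"]
s=manip.sense();t=s["eef_pos"];print(t,s["tool_rot"],s["ft_force"],s["finger_gap"])
cv2.imwrite("pics/w5.png",cv2.resize(p[60:384,120:392],(672,600)[:2],interpolation=2))
sc=np.array([672/272,600/324])
for n,P in dict(head=[622,153,111],postl=[550,200,92],postr=[535.4,160,92],tcp=t,axis92=[t[0],t[1],92]).items():print(n,((proj(w,P)-[120,60])*sc).round(0))
E
```

```text
[540.89127345 179.27841791 196.53257926] [-6.05580201e-05  9.88131473e-01 -1.53610452e-01  1.33475220e-04] [0.27422821 0.08361472 0.24653924] 85.34942959814163
head [340.  69.]
postl [277. 250.]
postr [393. 253.]
tcp [337. 356.]
axis92 [338. 254.]
```

View pics/w5.png

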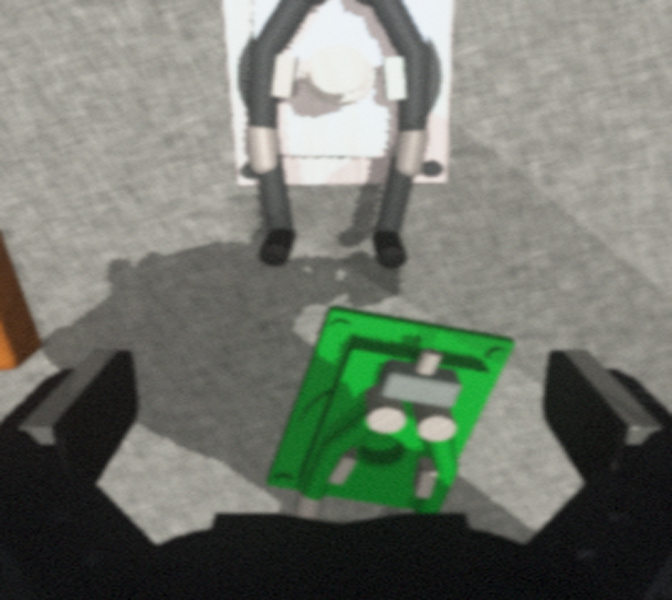

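The view shows the spindle standing in the bore with its head at about (340,68). The jaws are open either side at (285,75) and (395,77), and the post tops are at (276,255) and (391,256). The posts' midpoint is within 2 mm of the tool axis, so I'll go straight down over them.

Emit:
{"method": "step_arm", "body": {
  "commands": [
    {"offset": [0.0, -0.001, 0.02], "rotation": [0.0, 0.0, 0.0]},
    {"offset": [0.0, 0.0, 0.03], "rotation": [0.0, 0.0, 0.0]},
    {"offset": [0.0, 0.0, 0.03], "rotation": [0.0, 0.0, 0.0]},
    {"offset": [0.0, 0.0, 0.03], "rotation": [0.0, 0.0, 0.0]},
    {"offset": [0.0, 0.0, 0.015], "rotation": [0.0, 0.0, 0.0]},
    {"offset": [0.0, 0.0, 0.008], "rotation": [0.0, 0.0, 0.0]},
    {"offset": [0.0, 0.0, 0.0], "rotation": [0.0, 0.0, 0.0]},
    {"offset": [0.0, 0.0, 0.0], "rotation": [0.0, 0.0, 0.0]}
  ]
}}

```text
time_s: 12.85
eef_pos: [541.2, 181.2, 64.5]
tool_rot: [-0.0, 0.988, -0.153, 0.001]
ft_force: [0.3, -0.3, 0.5]
finger_gap: 85.4
```

Emit:
{"method": "step_arm", "body": {
  "commands": [
    {"offset": [0.0, 0.0, 0.0], "rotation": [0.0, 0.0, 0.0]},
    {"offset": [0.0, 0.0, 0.0], "rotation": [0.0, 0.0, 0.0]},
    {"offset": [0.0, 0.0, 0.0], "rotation": [0.0, 0.0, 0.0]},
    {"offset": [0.0, 0.0, 0.0], "rotation": [0.0, 0.0, 0.0]}
  ],
  "claw": 76,
  "grip_force": 20
}}

```text
time_s: 13.25
eef_pos: [540.5, 180.9, 63.7]
tool_rot: [-0.0, 0.988, -0.153, 0.0]
ft_force: [-0.1, -0.2, -0.7]
finger_gap: 64.6
```

```bash
cat > m.py <<'E'
from h import *
import sys
w=optics.grab_frame("wrist");p=w["pixels"];s=manip.sense()
np.save(f"sq_{sys.argv[1]}.npy",p)
print(s["eef_pos"].round(1),s["ft_force"].round(1),round(s["finger_gap"],2),s["time_s"])
# handle-bar columns: line at z~57 across handles, ahead of posts toward bore
a=-.308;X=np.array([np.cos(a),np.sin(a),0]);Y=np.array([np.sin(a),-np.cos(a),0])
c=np.array([622.1,152.9,57])
for d in (12,20):
    L=np.array([proj(w,c+d*X+y*Y) for y in np.arange(-45,45.1,.5)]).astype(np.float32)
    g=cv2.remap(p.max(2),L[None,:,0],L[None,:,1],cv2.INTER_LINEAR)[0]
    dk=g<95;e=np.flatnonzero(np.diff(dk.astype(int)));print(d,"bar edges mm",[(-45+.5*k) for k in e],"v0",round(float(L[0,1])))
E
python3 m.py 76; python3 - <<'E'
import numpy as np,cv2
p=np.load('sq_76.npy');cv2.imwrite('pics/w6.png',p)
E
```

```text
[540.4 180.9  63.6] [-0.2  0.2 -0.2] 64.69 13.3
12 bar edges mm [np.float64(-33.5), np.float64(-31.5), np.float64(-25.5), np.float64(-21.5), np.float64(20.0), np.float64(23.5)] v0 62
20 bar edges mm [np.float64(-29.5), np.float64(-27.5), np.float64(-21.5), np.float64(-17.0), np.float64(16.0), np.float64(20.5)] v0 43
```

View pics/w6.png

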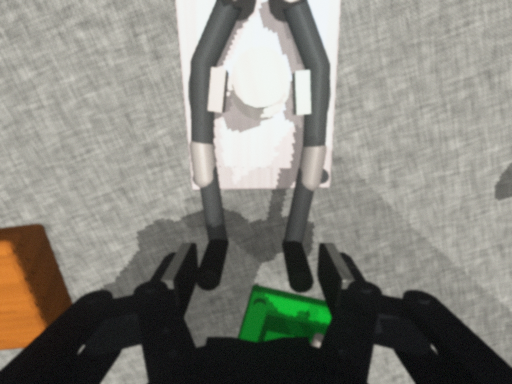

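The view shows the posts between the fingers, at (212,265) and (297,265), with the pads outside them at (192,265) and (328,265). The spindle head is at (260,85). Next is a slow squeeze, measuring the bars on the white plate numerically after each step.

```bash
cat > m.py <<'E'
from h import *
import sys
w=optics.grab_frame("wrist");p=w["pixels"];s=manip.sense()
cv2.imwrite(f"pics/sq_{sys.argv[1]}.png",p)
print(s["eef_pos"].round(1),s["ft_force"].round(1),round(s["finger_gap"],2),s["time_s"])
for r in (60,128):
    g=cv2.GaussianBlur(p,(3,3),0).max(2)[r].astype(float);T=130;o=[]
    for k in range(150,370):
        if (g[k]-T)*(g[k+1]-T)<0:o.append(round(k+(T-g[k])/(g[k+1]-g[k]),1))
    print(r,o)
E
python3 m.py a
```

```text
[540.4 180.9  63.5] [-0.4  0.6  0.9] 64.64 13.35
60 [np.float64(191.1), np.float64(218.9), np.float64(300.4), np.float64(327.4)]
128 [np.float64(191.1), np.float64(212.7), np.float64(302.3), np.float64(325.0)]
```

Emit:
{"method": "step_arm", "body": {
  "commands": [
    {"offset": [0.0, 0.0, 0.0], "rotation": [0.0, 0.0, 0.0]},
    {"offset": [0.0, 0.0, 0.0], "rotation": [0.0, 0.0, 0.0]},
    {"offset": [0.0, 0.0, 0.0], "rotation": [0.0, 0.0, 0.0]}
  ],
  "claw": 66
}}

```text
time_s: 13.65
eef_pos: [540.4, 181.0, 63.4]
tool_rot: [-0.0, 0.988, -0.153, 0.0]
ft_force: [0.2, 0.5, 1.1]
finger_gap: 57.0
```

```bash
python3 m.py 66
```

```text
[540.4 181.   63.4] [-1.   0.7  0.3] 56.55 13.7
60 [np.float64(191.1), np.float64(218.4), np.float64(300.8), np.float64(328.1)]
128 [np.float64(191.6), np.float64(213.2), np.float64(303.3), np.float64(325.8)]
```

Emit:
{"method": "step_arm", "body": {
  "commands": [
    {"offset": [0.0, 0.0, 0.0], "rotation": [0.0, 0.0, 0.0]},
    {"offset": [0.0, 0.0, 0.0], "rotation": [0.0, 0.0, 0.0]},
    {"offset": [0.0, 0.0, 0.0], "rotation": [0.0, 0.0, 0.0]}
  ],
  "claw": 62
}}

```text
time_s: 14.0
eef_pos: [540.3, 181.0, 63.5]
tool_rot: [-0.0, 0.988, -0.153, 0.0]
ft_force: [-1.6, 0.6, 3.8]
finger_gap: 52.9
```

```bash
python3 m.py 62
```

```text
[540.3 181.1  63.5] [-1.6  0.7  4.5] 53.38 14.05
60 [np.float64(191.3), np.float64(218.6), np.float64(300.7), np.float64(327.9)]
128 [np.float64(192.1), np.float64(213.4), np.float64(303.5), np.float64(325.8)]
```

Emit:
{"method": "step_arm", "body": {
  "commands": [
    {"offset": [0.0, 0.0, 0.0], "rotation": [0.0, 0.0, 0.0]},
    {"offset": [0.0, 0.0, 0.0], "rotation": [0.0, 0.0, 0.0]},
    {"offset": [0.0, 0.0, 0.0], "rotation": [0.0, 0.0, 0.0]}
  ],
  "claw": 59
}}

```text
time_s: 14.35
eef_pos: [540.3, 181.1, 63.7]
tool_rot: [-0.0, 0.988, -0.153, 0.0]
ft_force: [-2.0, 1.5, 6.5]
finger_gap: 50.6
```

```bash
python3 m.py 59
```

```text
[540.3 181.1  63.7] [-2.5  0.6  6.3] 50.36 14.4
60 [np.float64(191.8), np.float64(219.4), np.float64(300.5), np.float64(327.7)]
128 [np.float64(192.8), np.float64(214.7), np.float64(302.8), np.float64(325.3)]
```

Emit:
{"method": "step_arm", "body": {
  "commands": [
    {"offset": [0.0, 0.0, 0.0], "rotation": [0.0, 0.0, 0.0]},
    {"offset": [0.0, 0.0, 0.0], "rotation": [0.0, 0.0, 0.0]},
    {"offset": [0.0, 0.0, 0.0], "rotation": [0.0, 0.0, 0.0]}
  ],
  "claw": 57
}}

```text
time_s: 14.7
eef_pos: [540.3, 181.2, 63.9]
tool_rot: [-0.0, 0.988, -0.153, 0.0]
ft_force: [-4.9, 0.4, 7.8]
finger_gap: 49.2
```

```bash
python3 m.py 57
```

```text
[540.3 181.3  63.9] [-3.8  1.8  7.5] 48.62 14.75
60 [np.float64(192.3), np.float64(219.7), np.float64(300.5), np.float64(327.6)]
128 [np.float64(193.5), np.float64(215.0), np.float64(302.4), np.float64(325.1)]
```

Emit:
{"method": "step_arm", "body": {
  "commands": [
    {"offset": [0.0, 0.0, 0.0], "rotation": [0.0, 0.0, 0.0]},
    {"offset": [0.0, 0.0, 0.0], "rotation": [0.0, 0.0, 0.0]},
    {"offset": [0.0, 0.0, 0.0], "rotation": [0.0, 0.0, 0.0]}
  ],
  "claw": 55
}}

```text
time_s: 15.05
eef_pos: [540.2, 181.4, 64.0]
tool_rot: [-0.0, 0.988, -0.153, 0.0]
ft_force: [-4.5, 0.9, 10.5]
finger_gap: 47.0
```

```bash
python3 m.py 55
```

```text
[540.2 181.4  64. ] [-4.2  1.   9.2] 46.8 15.1
60 [np.float64(192.8), np.float64(220.1), np.float64(300.5), np.float64(327.4)]
128 [np.float64(194.1), np.float64(215.4), np.float64(302.1), np.float64(324.8)]
```

Emit:
{"method": "step_arm", "body": {
  "commands": [
    {"offset": [0.0, 0.0, 0.0], "rotation": [0.0, 0.0, 0.0]},
    {"offset": [0.0, 0.0, 0.0], "rotation": [0.0, 0.0, 0.0]},
    {"offset": [0.0, 0.0, 0.0], "rotation": [0.0, 0.0, 0.0]}
  ],
  "claw": 53
}}

```text
time_s: 15.4
eef_pos: [540.2, 181.5, 64.2]
tool_rot: [-0.0, 0.988, -0.153, 0.0]
ft_force: [-5.0, 1.0, 11.3]
finger_gap: 45.6
```

```bash
python3 m.py 53
```

```text
[540.2 181.5  64.2] [-5.1  1.  11.2] 45.63 15.45
60 [np.float64(193.6), np.float64(220.8), np.float64(300.4), np.float64(327.2)]
128 [np.float64(195.1), np.float64(216.3), np.float64(301.6), np.float64(324.1)]
```

Emit:
{"method": "step_arm", "body": {
  "commands": [
    {"offset": [0.0, 0.0, 0.0], "rotation": [0.0, 0.0, 0.0]},
    {"offset": [0.0, 0.0, 0.0], "rotation": [0.0, 0.0, 0.0]},
    {"offset": [0.0, 0.0, 0.0], "rotation": [0.0, 0.0, 0.0]}
  ],
  "claw": 51
}}

```text
time_s: 15.75
eef_pos: [540.2, 181.7, 64.3]
tool_rot: [-0.0, 0.988, -0.153, 0.0]
ft_force: [-4.7, 0.8, 12.3]
finger_gap: 43.8
```

```bash
python3 m.py 51
```

```text
[540.2 181.6  64.3] [-5.9  1.6 12.2] 43.97 15.8
60 [np.float64(194.4), np.float64(221.5), np.float64(300.3)]
128 [np.float64(196.1), np.float64(217.2), np.float64(301.0), np.float64(323.7)]
```

Emit:
{"method": "step_arm", "body": {
  "commands": [
    {"offset": [0.0, 0.0, 0.0], "rotation": [0.0, 0.0, 0.0]},
    {"offset": [0.0, 0.0, 0.0], "rotation": [0.0, 0.0, 0.0]},
    {"offset": [0.0, 0.0, 0.0], "rotation": [0.0, 0.0, 0.0]}
  ],
  "claw": 49
}}

```text
time_s: 16.1
eef_pos: [540.3, 181.7, 64.4]
tool_rot: [-0.0, 0.988, -0.153, 0.0]
ft_force: [-5.0, 1.1, 12.1]
finger_gap: 42.4
```

```bash
python3 m.py 49
```

```text
[540.3 181.7  64.4] [-5.5  1.  12.5] 41.78 16.15
60 [np.float64(195.2), np.float64(222.2), np.float64(300.1), np.float64(326.6)]
128 [np.float64(196.9), np.float64(218.2), np.float64(300.5)]
```

Emit:
{"method": "step_arm", "body": {
  "commands": [
    {"offset": [0.0, 0.0, 0.0], "rotation": [0.0, 0.0, 0.0]},
    {"offset": [0.0, 0.0, 0.0], "rotation": [0.0, 0.0, 0.0]},
    {"offset": [0.0, 0.0, 0.0], "rotation": [0.0, 0.0, 0.0]}
  ],
  "claw": 47.5
}}

```text
time_s: 16.45
eef_pos: [540.3, 181.8, 64.4]
tool_rot: [-0.0, 0.988, -0.153, 0.0]
ft_force: [-5.4, 0.9, 12.1]
finger_gap: 40.8
```

```bash
python3 m.py 47
```

```text
[540.3 181.7  64.4] [-5.1  1.9 12. ] 40.86 16.5
60 [np.float64(195.7), np.float64(222.5), np.float64(299.9), np.float64(326.3)]
128 [np.float64(197.6), np.float64(219.1), np.float64(322.6)]
```

Emit:
{"method": "step_arm", "body": {
  "commands": [
    {"offset": [0.0, 0.0, 0.0], "rotation": [0.0, 0.0, 0.0]},
    {"offset": [0.0, 0.0, 0.0], "rotation": [0.0, 0.0, 0.0]},
    {"offset": [0.0, 0.0, 0.0], "rotation": [0.0, 0.0, 0.0]}
  ],
  "claw": 46
}}

```text
time_s: 16.8
eef_pos: [540.4, 181.8, 64.4]
tool_rot: [-0.0, 0.988, -0.153, 0.0]
ft_force: [-5.0, 1.2, 13.3]
finger_gap: 39.2
```

```bash
python3 m.py 46
```

```text
[540.4 181.8  64.4] [-5.7  1.8 13. ] 39.59 16.85
60 [np.float64(196.3), np.float64(222.9), np.float64(299.6), np.float64(326.0)]
128 [np.float64(198.5), np.float64(219.4), np.float64(299.6)]
```

Emit:
{"method": "step_arm", "body": {
  "commands": [
    {"offset": [0.0, 0.0, 0.0], "rotation": [0.0, 0.0, 0.0]},
    {"offset": [0.0, 0.0, 0.0], "rotation": [0.0, 0.0, 0.0]},
    {"offset": [0.0, 0.0, 0.0], "rotation": [0.0, 0.0, 0.0]}
  ],
  "claw": 44.5
}}

```text
time_s: 17.15
eef_pos: [540.5, 181.8, 64.5]
tool_rot: [-0.0, 0.988, -0.153, 0.0]
ft_force: [-4.6, 1.2, 12.3]
finger_gap: 38.1
```

```bash
python3 m.py 44
```

```text
[540.5 181.8  64.4] [-5.7  1.6 12.2] 38.22 17.2
60 [np.float64(196.4), np.float64(223.3), np.float64(299.3), np.float64(325.5)]
128 [np.float64(198.9), np.float64(220.3), np.float64(298.8), np.float64(321.4)]
```

Emit:
{"method": "step_arm", "body": {
  "commands": [
    {"offset": [0.0, 0.0, 0.0], "rotation": [0.0, 0.0, 0.0]},
    {"offset": [0.0, 0.0, 0.0], "rotation": [0.0, 0.0, 0.0]},
    {"offset": [0.0, 0.0, 0.0], "rotation": [0.0, 0.0, 0.0]}
  ],
  "claw": 43
}}

```text
time_s: 17.5
eef_pos: [540.5, 181.8, 64.5]
tool_rot: [-0.0, 0.988, -0.153, 0.0]
ft_force: [-4.5, 1.0, 12.1]
finger_gap: 36.7
```

```bash
python3 m.py 43
```

```text
[540.6 181.8  64.5] [-4.8  1.9 11.7] 37.03 17.55
60 [np.float64(196.6), np.float64(223.6), np.float64(299.0), np.float64(325.0)]
128 [np.float64(199.6), np.float64(220.8), np.float64(298.0), np.float64(320.9)]
```

Emit:
{"method": "step_arm", "body": {
  "commands": [
    {"offset": [0.0, 0.0, 0.0], "rotation": [0.0, 0.0, 0.0]},
    {"offset": [0.0, 0.0, 0.0], "rotation": [0.0, 0.0, 0.0]},
    {"offset": [0.0, 0.0, 0.0], "rotation": [0.0, 0.0, 0.0]}
  ],
  "claw": 41.5
}}

```text
time_s: 17.85
eef_pos: [540.6, 181.7, 64.4]
tool_rot: [-0.0, 0.988, -0.153, 0.0]
ft_force: [-4.1, 1.6, 11.5]
finger_gap: 35.6
```

```bash
python3 m.py 41
```

```text
[540.6 181.7  64.4] [-4.4  1.1 11.8] 35.68 17.9
60 [np.float64(196.7), np.float64(223.9), np.float64(298.3), np.float64(324.5)]
128 [np.float64(200.1), np.float64(221.3), np.float64(297.2), np.float64(320.3)]
```

Emit:
{"method": "step_arm", "body": {
  "commands": [
    {"offset": [0.0, 0.0, 0.0], "rotation": [0.0, 0.0, 0.0]},
    {"offset": [0.0, 0.0, 0.0], "rotation": [0.0, 0.0, 0.0]},
    {"offset": [0.0, 0.0, 0.0], "rotation": [0.0, 0.0, 0.0]}
  ],
  "claw": 40
}}

```text
time_s: 18.2
eef_pos: [540.7, 181.6, 64.4]
tool_rot: [-0.0, 0.988, -0.153, 0.001]
ft_force: [-2.9, 0.9, 10.9]
finger_gap: 34.2
```

```bash
python3 m.py 40
```

```text
[540.8 181.6  64.4] [-4.1  0.8 10.8] 34.43 18.25
60 [np.float64(196.8), np.float64(224.9), np.float64(297.5), np.float64(324.1)]
128 [np.float64(200.1), np.float64(222.2), np.float64(296.4), np.float64(320.2)]
```

Emit:
{"method": "step_arm", "body": {
  "commands": [
    {"offset": [0.0, 0.0, 0.0], "rotation": [0.0, 0.0, 0.0]},
    {"offset": [0.0, 0.0, 0.0], "rotation": [0.0, 0.0, 0.0]},
    {"offset": [0.0, 0.0, 0.0], "rotation": [0.0, 0.0, 0.0]}
  ],
  "claw": 38.5
}}

```text
time_s: 18.55
eef_pos: [540.9, 181.4, 64.2]
tool_rot: [-0.0, 0.988, -0.153, 0.001]
ft_force: [-2.0, 1.8, 8.2]
finger_gap: 33.0
```

```bash
python3 m.py 38
```

```text
[540.9 181.4  64.2] [-0.6  1.6  8.1] 32.99 18.6
60 [np.float64(225.4), np.float64(296.6), np.float64(322.9)]
128 [np.float64(201.5), np.float64(223.2), np.float64(319.8)]
```

Resistance is falling (13, then 8). Smaller steps from here.

Emit:
{"method": "step_arm", "body": {
  "commands": [
    {"offset": [0.0, 0.0, 0.0], "rotation": [0.0, 0.0, 0.0]},
    {"offset": [0.0, 0.0, 0.0], "rotation": [0.0, 0.0, 0.0]},
    {"offset": [0.0, 0.0, 0.0], "rotation": [0.0, 0.0, 0.0]}
  ],
  "claw": 37.5
}}

```text
time_s: 18.9
eef_pos: [540.8, 180.9, 63.6]
tool_rot: [-0.0, 0.988, -0.153, 0.0]
ft_force: [1.0, -0.1, 2.3]
finger_gap: 32.2
```

```bash
python3 m.py 37
```

```text
[540.7 180.8  63.5] [0.5 0.8 2.4] 32.06 18.95
60 [np.float64(198.6), np.float64(224.6), np.float64(294.7), np.float64(320.6)]
128 [np.float64(202.5), np.float64(223.6), np.float64(315.7)]
```

Emit:
{"method": "step_arm", "body": {
  "commands": [
    {"offset": [0.0, 0.0, 0.0], "rotation": [0.0, 0.0, 0.0]},
    {"offset": [0.0, 0.0, 0.0], "rotation": [0.0, 0.0, 0.0]},
    {"offset": [0.0, 0.0, 0.0], "rotation": [0.0, 0.0, 0.0]}
  ],
  "claw": 36.5
}}

```text
time_s: 19.25
eef_pos: [540.0, 180.6, 62.9]
tool_rot: [0.0, 0.988, -0.153, -0.0]
ft_force: [-0.6, 1.3, -0.8]
finger_gap: 31.2
```

```bash
python3 m.py 36
```

```text
[540.  180.6  63. ] [ 0.4 -0.2 -0.1] 31.34 19.3
60 [np.float64(198.3), np.float64(223.7), np.float64(293.1), np.float64(318.5)]
128 [np.float64(204.1), np.float64(225.2), np.float64(289.6), np.float64(311.9)]
```

The force dropped to zero and the bar spacing jumped from about 73 to 64 px while the fingers moved only 1 mm, so the handles have snapped shut. Opening and checking they stay.

Emit:
{"method": "step_arm", "body": {
  "commands": [
    {"offset": [0.0, 0.0, 0.0], "rotation": [0.0, 0.0, 0.0]},
    {"offset": [0.0, 0.0, 0.0], "rotation": [0.0, 0.0, 0.0]},
    {"offset": [0.0, 0.0, 0.0], "rotation": [0.0, 0.0, 0.0]},
    {"offset": [0.0, 0.0, 0.0], "rotation": [0.0, 0.0, 0.0]},
    {"offset": [0.0, 0.0, 0.0], "rotation": [0.0, 0.0, 0.0]}
  ],
  "claw": 85
}}

```text
time_s: 19.8
eef_pos: [540.4, 180.9, 63.3]
tool_rot: [-0.0, 0.988, -0.153, -0.0]
ft_force: [-0.3, 0.1, 0.5]
finger_gap: 72.7
```

```bash
python3 m.py open
```

```text
[540.4 180.9  63.4] [-0.  -0.2  0.3] 72.35 19.85
60 [np.float64(199.7), np.float64(224.8), np.float64(293.5), np.float64(319.0)]
128 [np.float64(205.1), np.float64(226.2), np.float64(290.2), np.float64(312.6)]
```

The spacing holds at 64 px with the fingers clear. Retreating upward.

Emit:
{"method": "step_arm", "body": {
  "commands": [
    {"offset": [0.0, 0.0, -0.015], "rotation": [0.0, 0.0, 0.0]},
    {"offset": [0.0, 0.0, -0.03], "rotation": [0.0, 0.0, 0.0]},
    {"offset": [0.0, 0.0, -0.04], "rotation": [0.0, 0.0, 0.0]},
    {"offset": [0.0, 0.0, -0.04], "rotation": [0.0, 0.0, 0.0]},
    {"offset": [0.0, 0.0, -0.01], "rotation": [0.0, 0.0, 0.0]},
    {"offset": [0.0, 0.0, 0.0], "rotation": [0.0, 0.0, 0.0]},
    {"offset": [0.0, 0.0, 0.0], "rotation": [0.0, 0.0, 0.0]},
    {"offset": [0.0, 0.0, 0.0], "rotation": [0.0, 0.0, 0.0]},
    {"offset": [0.0, 0.0, 0.0], "rotation": [0.0, 0.0, 0.0]}
  ]
}}

```text
time_s: 20.75
eef_pos: [539.6, 180.6, 196.9]
tool_rot: [0.0, 0.988, -0.153, -0.001]
ft_force: [-0.1, -0.2, 0.4]
finger_gap: 72.7
```

```bash
python3 - <<'E'
from h import *
w=optics.grab_frame("wrist");p=w["pixels"];t=optics.grab_frame("top");o=np.load("top.npy",allow_pickle=True).item()
a=-.308;X=np.array([np.cos(a),np.sin(a),0]);Y=np.array([np.sin(a),-np.cos(a),0])
c=np.array([622.1,152.9,57])
for n,q in(("before",np.load("w3.npy",allow_pickle=True).item()),("now",w)):
  for d in (-25,20):
    ys=np.arange(-40,40.1,.25);L=np.array([proj(q,c+d*X+y*Y) for y in ys]).astype(np.float32)
    g=cv2.remap(q["pixels"].max(2),L[:,0][None],L[:,1][None],1)[0].astype(int);e=np.flatnonzero(np.diff((g<130).astype(int)))
    print(n,d,[float(ys[k]) for k in e])
D=cv2.absdiff(t["pixels"],o["pixels"]).max(2)
for n,P in dict(ring=[785,53,11],ball=[520,-382,30],case=[552,414,17],pink1=[512,-21,45],pink2=[464,-116,45]).items():
    u,v=proj(t,P).astype(int);print(n,"mean diff",D[v-15:v+15,u-15:u+15].mean().round(1))
s=manip.sense();print(s["eef_pos"],s["ft_force"],s["time_s"])
E
```

```text
before -25 [-36.0, -25.5, 22.0, 33.0]
before 20 [-29.5, -17.0, 16.5, 28.25]
now -25 [-28.25, -17.5, 15.25, 26.0]
now 20 [-26.25, -15.25, 13.5, 24.75]
ring mean diff 12.3
ball mean diff 11.0
case mean diff 18.4
pink1 mean diff 11.9
pink2 mean diff 11.8
[539.93908781 180.767389   197.39084511] [-0.43211152  0.11921794 -0.36667663] 20.85
```

```bash
python3 -c "
from rig import manip
print(manip.sign_off())"
```

```text
the job is handed in; nothing more can be done
None
```

The spindle is standing in the clamp's bore and the handles have snapped shut on it. I handed the job in at about 21 s of the 67 s allowed; no verdict was reported.

- **Seating:** The spigot went in after one 1.5 mm sideways correction. Contact came at TCP height 81.6 mm against 82 mm expected, with about 5 N of push, far below the 35 N limit.
- **Squeeze:** I closed the fingers in small steps. The vertical reaction on the wrist, my stand-in for the squeeze, peaked at about 13 N. It fell to zero as the handles gave at a finger gap of about 31 mm, and I stopped there.
- **Shut check:** With the fingers open and lifted clear, the handles stayed shut. The wrist camera puts them at about 0.105 rad each, above the required 0.095, and the force on the arm is zero.
- **Not confirmed:** I could not measure the jaws' pinch force. I did not view a picture of the closed clamp, because the 12-picture limit was used up; those checks were numeric.
- **Bystanders:** The before/after image comparison was inconclusive. It gave differences of 11 to 12 almost everywhere, including at the untouched pink parts, and 18 at the wooden case. The arm's path was planned well clear of all of them.

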